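# Sieve the large bearing balls out of the mixed tray

## Task

Use the wire scoop, not your fingers, to scoop the three large steel balls out of the mixed tray, letting the small balls drop back through the wires into the tray, and tip the large ones into the round steel dish, in one scoop or several. All four small balls must stay in the tray. Finish by standing the scoop upright on the bench, clear of tray and dish, leave the dish standing about where it is, and do not disturb the black star knob, the block battery or the solder reel.

Things in the scene. Friction and masses are not known exactly. Their poses are not given: they have to be found in the camera images.
- tray: Fixed grey oblong tray. Origin: centre of underside. Long axis x, along world +y within 0.25 rad; 232 x 120 mm outside, 220 x 108 mm inside, floor 6 mm thick, rounded wall tops at 36 mm. The balls start at x 0 to +90 mm; from x -110 to -10 mm it is empty: room to let the scoop down there, then sweep it to the +x end wall (inner face x = +110). Tray and dish may swap sides, left or right.
- scoop: Slotted scoop of five 3.5 mm steel wires 22 mm apart (gaps 18.5; 92 mm wide in all) with a black grip, 0.13 to 0.21 kg, standing on the bench. Origin: underside of the wires, mid-width, at the bend between pocket and ramp; x out of the mouth (world +y within 0.4 rad at the start), z up. Pocket: wires level from x -45 (wire back, 34 mm high) to 0; ramp: they rise 20 degrees to open tips.
- scoop_grip (a point): Centre of the scoop's black upright grip, at scoop (-47, 0, 87) mm; axes as the scoop's. A block 14 (scoop x) x 30 (scoop y) x 50 mm (z, from 62 to 112 mm above the scoop's underside). Pinch it from above across its 14 mm thickness, firmly (about 50 N).
- scoop_tips (a point): Middle of the row of wire tips at the mouth, on the wires' centre line, at scoop (39.5, 0, 16) mm. Only with the scoop tipped mouth-down by 20 degrees do tips and ramp lie flat on a floor and slip under large balls.
- scoop_bowl (a point): Middle of the space where the balls lie, scoop (-3, 0, 12) mm. With the scoop level large balls stay in the pocket and small ones fall through the gaps; tipped mouth-down about 40 to 45 degrees, large balls run out over the tips (under 30 some may stay).
- dish: Loose round bare-steel dish, 138 mm outside diameter at the rim, 30 mm high, inside diameter about 130 mm, floor 4 mm thick, 0.35 kg, empty. Origin: centre of its underside, z up.
- dish_in (a point): Centre of the dish's inner floor, 4 mm above the dish's underside, z up.
- star_knob: Black star knob 40 mm high standing on its head; bystander. Origin: centre of underside.
- block_cell: Block battery 26 x 51 x 18 mm lying on the bench; bystander. Origin: centre of underside.
- solder_reel: Reel of solder, 62 mm wide, 52 mm high; bystander. Origin: centre of underside.
- big_0_center (a point): Centre of a large polished steel ball, 24 mm diameter, 56 g; to go into the dish. The three are alike. They are oiled and roll and slide easily.
- big_1_center (a point): Centre of a large polished steel ball, 24 mm diameter, 56 g; to go into the dish. The three are alike. They are oiled and roll and slide easily.
- big_2_center (a point): Centre of a large polished steel ball, 24 mm diameter, 56 g; to go into the dish. The three are alike. They are oiled and roll and slide easily.
- small_0_center (a point): Centre of a small polished steel ball, 12 mm diameter; undersized, must stay in the tray. The four are alike.
- small_1_center (a point): Centre of a small polished steel ball, 12 mm diameter; undersized, must stay in the tray. The four are alike.
- small_2_center (a point): Centre of a small polished steel ball, 12 mm diameter; undersized, must stay in the tray. The four are alike.
- small_3_center (a point): Centre of a small polished steel ball, 12 mm diameter; undersized, must stay in the tray. The four are alike.
Mind the look-alikes: they are no part of the job. Several things have the shape of the scoop; the one meant has the colours described above.

How it is judged:
On the way, in this order (a step that is already met when the one before it is completed fails the run):
1. the scoop is lifted clear of the tray with at least one large ball in it while every small ball is down below (height (world z) of scoop above 0.042 m and distance between any of big_0_center, big_1_center, big_2_center and scoop_bowl below 0.058 m and height (world z) of each of small_0_center, small_1_center, small_2_center, small_3_center below 0.03 m), for 0.2 s.
2. the scoop is tipped more than 0.35 rad with its mouth over the dish (angle between scoop's own z axis and vertical above 0.35 rad and horizontal distance between scoop_tips and dish_in below 0.1 m), for 0.1 s.
At the end, for the whole second after the job is handed in: All three large balls at rest on the dish's floor (centre within 60 mm of the dish's centre, speed under 0.05 m/s), all four small balls inside the tray, the dish flat, and the scoop at rest standing upright on the bench itself (tilt under 0.1 rad, underside less than 4 mm above the bench) (horizontal distance between each of big_0_center, big_1_center, big_2_center and dish_in below 0.06 m and z of each of big_0_center, big_1_center, big_2_center in the frame of dish_in below 0.02 m and linear speed of each of big_0, big_1, big_2 below 0.05 m/s and x of small_0_center in the frame of tray between -0.112 and 0.112 m and y of small_0_center in the frame of tray between -0.056 and 0.056 m and height (world z) of each of small_0_center, small_1_center, small_2_center, small_3_center below 0.03 m and x of small_1_center in the frame of tray between -0.112 and 0.112 m and y of small_1_center in the frame of tray between -0.056 and 0.056 m and x of small_2_center in the frame of tray between -0.112 and 0.112 m and y of small_2_center in the frame of tray between -0.056 and 0.056 m and x of small_3_center in the frame of tray between -0.112 and 0.112 m and y of small_3_center in the frame of tray between -0.056 and 0.056 m and angle between each of dish, scoop's own z axis and vertical below 0.1 rad and height (world z) of scoop below 0.004 m and linear speed of scoop below 0.03 m/s); the robot touches nothing.
It fails at once if a ball is touched with the fingers (more than 0.5 N) (contact force between the fingers and big_0 above 0.5 N or contact force between the fingers and big_1 above 0.5 N or contact force between the fingers and big_2 above 0.5 N or contact force between the fingers and small_0 above 0.5 N or contact force between the fingers and small_1 above 0.5 N or contact force between the fingers and small_2 above 0.5 N or contact force between the fingers and small_3 above 0.5 N).
It fails at once if the dish is pushed more than 50 mm (distance of dish from where it was at the start of the episode above 0.05 m).
It fails at once if a bystander is moved more than 30 mm (distance of any of star_knob, block_cell, solder_reel from where it was at the start of the episode above 0.03 m).
It also fails if it takes over 64 s, if anything falls off the work surface, if the arm or the gripper's body presses on something with over 40 N, if the wrist force passes 120 N, or if a joint passes its speed limit or range.

## Robot

A 6-joint arm with a two-finger parallel gripper is mounted at the origin on a cart in front of the work surface, level with it; the furniture and walls round the work are solid. World frame = base frame: x ahead of the robot, y to its left, z up, the work surface at z = 0. Lengths are in m, angles in rad, forces in N, time in s.
With the tool pointing down it reaches from about 0.35 to 0.85 m from the base axis. Payload 8.1 kg.
Tool frame: the origin (TCP) lies at the centre of the arm's flange, where the gripper is bolted on; the fingertips stand 186 mm ahead of it and the grasp point (between the pads) lies 167 mm ahead of it (robot.grasp_offset is the distance from the TCP to the grasp point, in m); z points along the fingers, y is the line along which they close (so a half turn about z gives the same grasp; the last joint's range is limited). The gripper opens to 93 mm and grips with 3 to 60 N. Pads are 15 mm wide; open, the fingers measure 128 mm over their backs; the gripper's body (75 mm by 188 mm) begins 65 mm behind the grasp point.
Start: joints at [-1.192, 0.13, 1.488, -0, 1.523, -0.085], TCP at [0.268, -0.537, 0.405] pointing down, gripper open.
Joint ranges: [-2.96, 2.96], [-0.89, 2.26], [0.02, 2.5], [-1.34, 4.48], [0, 2.73], [-2.66, 2.66]. Speed limits (rad/s): [2.39, 2.39, 2.79, 3.14, 3.14, 3.14].

## Interface

Orientations are given as a rotation vector (axis times angle).
In Python, from plant import robot gives the robot as it stands.
- The arm moves only by the tool drive_tool, never from a script. Its argument "moves" is one flat list of numbers, 7 for each row, row after row: the finger opening in mm, from 0 to 93, then the shift along the tool's x, y, z in mm, then the turn, a rotation vector about the tool's x, y, z in degrees. A call has 1 to 8 rows; each row shifts and turns the commanded pose from where the row before left it, along the tool's axes as they then stand; what a row does not reach is not made up. A row lasts 1/10 s, in which the tool goes at most 50 mm and 8.59 degrees, less where a joint would pass 70% of its speed; a pose out of reach is approached as far as the arm can. A call is refused whole if a number of a shift passes 50 or a number of a turn 8.59, either way. A call with a gripper value outside its range is refused whole. The fingers move at their own pace and stop on an object; "grip_force" is the grip in N (left out, the last holds). Time passes only in rows, so rows that do not move let the fingers close. It gives the time, the measured TCP pose, the force, the opening and the grip force at its end, in the units of the state.
- robot.read_state(): the state, without advancing time (a new reading comes with each control period).
- robot.read_camera(name): name is "scene" or "top"; returns a dict with "color" (400x640x3 uint8, red, green, blue), "depth" (400x640 float32, m along the optical axis (not along the pixel's ray), 0 where there is no reading), "mtx" (3x3 intrinsics, pixels), "R" (3x3) and "t" (3): a world point X has camera coordinates R X + t. Camera axes: x right, y down, z forward; pixel columns grow to the right and rows downward; lengths in m; the calibration is good to about 2 mm. A picture is of the moment at which its call begins.
- robot.close_job(): hands the job in; it is judged then, once.
The state is a dict: "t": time; "q": joint angles; "dq": joint speeds; "joint_torque": joint torques, N m; "tool_pos": TCP position; "orientation": TCP orientation; "force": force on the tool from outside, world axes, zero at the start; "wrist_torque": the same for the moment, N m; "opening": finger opening in m; "gripper_force": force on a finger pad.
Only numpy, scipy, OpenCV 4.12 (cv2) and the standard library are available. Lean on these libraries where they do the work, as an engineer would, in place of code of your own. Each camera call takes 0.05 s, during which the arm holds its last target. There are 200 camera calls.

## Working session

There is one attempt and no reset: what is moved stays moved. The work goes in short steps, Python scripts to look and compute and a tool call to move; the robot and the scene stay as the last step left them, time stands still between calls to the robot, and variables do not carry over. Pictures are saved under pics/ and viewed, at most 10 in all, crops included, and the job is handed in when it is done.

Besides the shell and the picture viewer there is one more tool, called after "Call:" as a command line: name --argument value ..., lists and objects as JSON in quotes. drive_tool: Moves the arm, as the interface text tells. Its arguments: {"type":"object","properties":{"moves":{"type":"array","items":{"type":"number"}},"grip_force":{"type":"number"}},"required":["moves"]}

```bash
mkdir -p pics; python3 - <<'E'
from plant import robot
import cv2,numpy as np
s=robot.read_state();print(s['t'],s['tool_pos'],s['orientation'])
for n in('top','scene'):
    c=robot.read_camera(n);np.savez('pics/%s0.npz'%n,**{k:c[k] for k in('color','depth','mtx','R','t')})
    cv2.imwrite('pics/%s0.png'%n,cv2.cvtColor(c['color'],cv2.COLOR_RGB2BGR))
    print(n,c['mtx'],-c['R'].T@c['t'],c['R'])
E
```

```text
0.0 [ 0.26834879 -0.53640448  0.40370742] [-3.05574204e+00 -7.21633399e-01  3.84432210e-04]
top [[371.30397217   0.         326.90032461]
 [  0.         371.30397217 198.00386698]
 [  0.           0.           1.        ]] [0.39494616 0.13480998 1.05235615] [[-0.01964599 -0.99980067  0.00355693]
 [-0.98229791  0.01863894 -0.18639585]
 [ 0.1862924  -0.0071559  -0.98246829]]
scene [[492.92020581   0.         319.08161134]
 [  0.         492.92020581 195.3612542 ]
 [  0.           0.           1.        ]] [-0.0459496   1.04573718  0.67379262] [[-0.82933211 -0.55872751 -0.00564155]
 [-0.26382879  0.40046747 -0.87750794]
 [ 0.49254708 -0.7262571  -0.47952893]]
```

View pics/top0.png

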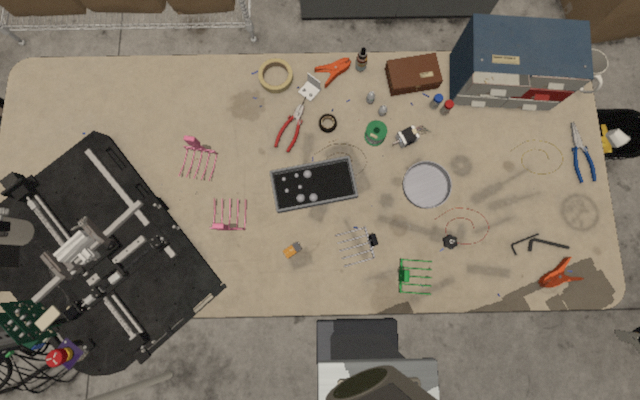

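View pics/scene0.png

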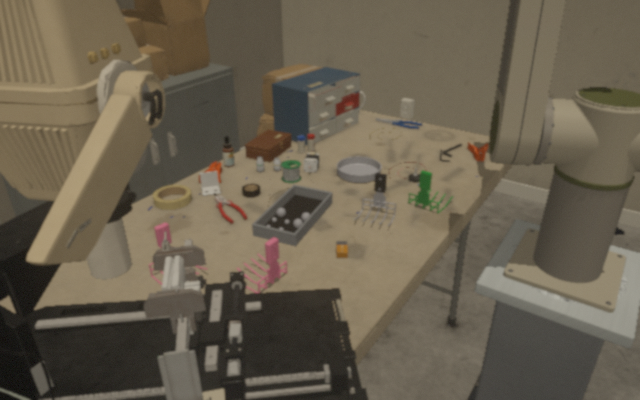

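```bash
cat > h.py <<'E'
import numpy as np,cv2
def load(n): return dict(np.load(n))
def ray(c,uv,z):
    uv=np.atleast_2d(np.asarray(uv,float)); o=-c['R'].T@c['t']
    d=np.c_[uv,np.ones(len(uv))]; d=(np.linalg.inv(c['mtx'])@d.T).T@c['R']
    return o+d*((z-o[2])/d[:,2])[:,None]
def proj(c,X):
    p=(c['R']@np.atleast_2d(X).T).T+c['t']; p=p@c['mtx'].T; return p[:,:2]/p[:,2:]
def cloud(c,u0,u1,v0,v1):
    v,u=np.mgrid[v0:v1,u0:u1]; d=c['depth'][v0:v1,u0:u1]; ok=d>0
    k=np.stack([u[ok],v[ok],np.ones(ok.sum())],1)@np.linalg.inv(c['mtx']).T*d[ok][:,None]
    return (k-c['t'])@c['R'],u[ok],v[ok]
E
python3 - <<'E'
from h import *
c=load('pics/top0.npz'); s=load('pics/scene0.npz')
im=c['color'][:,:,::-1]
a=cv2.resize(im[145:275,260:400],None,fx=4.2,fy=4.2,interpolation=cv2.INTER_CUBIC)
cv2.imwrite('pics/crop0.png',a)
for nm,(u0,u1,v0,v1),z0,z1 in [('trayrim',(262,366,148,218),.03,.045),('dishrim',(395,460,155,215),.024,.04),('grip',(362,385,225,255),.09,.13),('knob',(436,465,228,256),.02,.06),('reel',(360,392,115,152),.03,.07),('cell',(278,305,238,262),.01,.03)]:
    X,u,v=cloud(c,u0,u1,v0,v1); m=(X[:,2]>z0)&(X[:,2]<z1); P=X[m]
    if m.sum()<4: print(nm,m.sum());continue
    r=cv2.minAreaRect((P[:,:2]*1000).astype(np.float32)); print(nm,m.sum(),P.mean(0).round(4),r, np.median(P[:,2]).round(4))
E
```

```text
trayrim 578 [0.6299 0.1675 0.034 ] ((630.9623413085938, 166.41416931152344), (121.08610534667969, 232.52015686035156), 10.154966354370117) 0.034
dishrim 203 [ 0.6265 -0.1595  0.0281] ((623.0277709960938, -156.12139892578125), (136.1624755859375, 136.3341064453125), 15.511127471923828) 0.028
grip 76 [0.4635 0.0131 0.1088] ((464.12115478515625, 12.411833763122559), (29.23006248474121, 14.49828052520752), 16.0987548828125) 0.1104
knob 12 [ 0.4617 -0.2126  0.0304] ((462.3045654296875, -212.48646545410156), (6.300632476806641, 10.63981819152832), 40.62034225463867) 0.0299
reel 338 [ 0.7783 -0.0162  0.0478] ((778.7677612304688, -16.438081741333008), (57.589927673339844, 58.720603942871094), 87.98558044433594) 0.0485
cell 175 [0.4469 0.2284 0.0162] ((447.3827209472656, 227.67942810058594), (26.059694290161133, 51.330482482910156), 32.4756965637207) 0.0162
```

View pics/crop0.png

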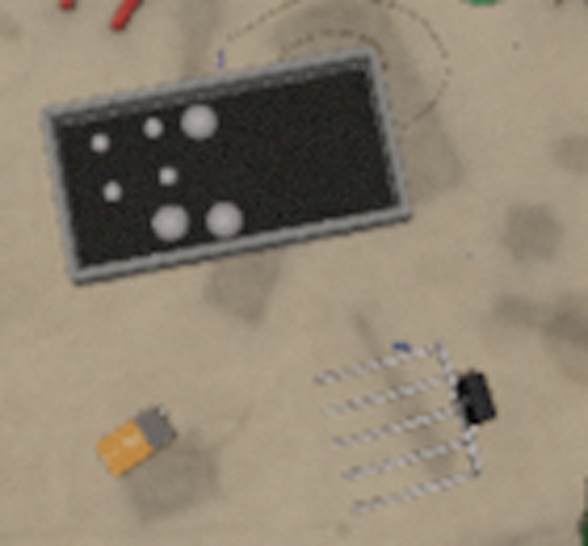

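```bash
cat >> h.py <<'E'
from scipy.spatial.transform import Rotation as Ro
def delta(R0,p0,R1,p1):
    print('shift tool mm',(R0.T@(np.array(p1)-p0)*1e3).round(1),'turn deg',np.degrees(Ro.from_matrix(R0.T@R1).as_rotvec()).round(2))
def Rs(yaw,tilt): return Ro.from_euler('ZY',[yaw,tilt],degrees=True).as_matrix()
S2T=np.array([[0,-1,0],[-1,0,0],[0,0,-1.]])  # columns: tool x,y,z in scoop axes
def Rt(yaw,tilt): return Rs(yaw,tilt)@S2T
tray=np.array([.631,.1665]);ty=np.radians(100.15);TX=np.array([np.cos(ty),np.sin(ty)]);TY=np.array([-TX[1],TX[0]])
dish=np.array([.623,-.1562])
E
python3 - <<'E'
from h import *
from plant import robot
s=robot.read_state();R0=Ro.from_rotvec(s['orientation']).as_matrix();print(R0.round(3))
delta(R0,s['tool_pos'],Rt(106.1,0),[.464,.0125,.2575])
c=load('pics/top0.npz')
for n,z,l in(('big',.018,[(199,122),(171,223),(224,220)]),('small',.012,[(100,142),(153,127),(168,175),(112,190)])):
    uv=np.array(l)/4.2+[260,145]-.4
    X=ray(c,uv,z)[:,:2]-tray; print(n,(np.c_[X@TX,X@TY]*1e3).round(0).tolist())
E
```

```text
[[ 0.894  0.447 -0.001]
 [ 0.447 -0.894  0.002]
 [ 0.    -0.002 -1.   ]]
shift tool mm [ 420.5 -403.2  147. ] turn deg [-0.09  0.   10.47]
big [[11.0, -35.0], [42.0, 31.0], [7.0, 36.0]]
small [[80.0, -36.0], [42.0, -39.0], [38.0, -4.0], [78.0, -1.0]]
```

Call:
drive_tool --moves '[93, 35, -33.6, 0, 0, 0, 0, 93, 35, -33.6, 0, 0, 0, 0, 93, 35, -33.6, 0, 0, 0, 0, 93, 35, -33.6, 0, 0, 0, 0, 93, 35, -33.6, 0, 0, 0, 0, 93, 35, -33.6, 0, 0, 0, 0, 93, 35, -33.6, 0, 0, 0, 0, 93, 35, -33.6, 0, 0, 0, 0]' --grip_force 50

```text
t: 0.9
tool_pos: [0.3986, -0.169, 0.4045]
orientation: [-3.058, -0.721, -0.0]
force: [0.7, 0.2, -0.5]
opening: 0.0931
gripper_force: 0.0
```

Call:
drive_tool --moves '[93, 35, -33.6, 0, 0, 0, 0, 93, 35, -33.6, 0, 0, 0, 0, 93, 35, -33.6, 0, 0, 0, 0, 93, 35, -33.6, 0, 0, 0, 0, 93, 0, 0, 40, 0, 0, 5.2, 60, 0, 0, 30, 0, 0, 5.3, 60, 0, 0, 0, 0, 0, 0, 60, 0, 0, 0, 0, 0, 0]'

```text
t: 1.7
tool_pos: [0.4634, 0.0118, 0.3347]
orientation: [-3.11, -0.443, 0.003]
force: [0.4, -0.0, 1.5]
opening: 0.0738
gripper_force: 0.0
```

```bash
python3 - <<'E'
from h import *
from plant import robot
s=robot.read_state();R0=Ro.from_rotvec(s['orientation']).as_matrix();print(s['t'],s['tool_pos'],s['q'],s['opening'])
delta(R0,s['tool_pos'],Rt(106.1,0),[.464,.0125,.2575])
E
```

```text
1.7 [0.46344245 0.01180755 0.33474542] [-8.51945066e-02 -2.02241503e-01  1.94161311e+00 -1.41138035e-06
  1.40391381e+00  1.20251966e+00] 0.07381254497342035
shift tool mm [ 0.9 -0.5 77.2] turn deg [-0.03  0.09  0.12]
```

Call:
drive_tool --moves '[60, 0.9, -0.5, 30, 0, 0, 0, 60, 0, 0, 30, 0, 0, 0, 60, 0, 0, 17, 0, 0, 0, 60, 0, 0, 0, 0, 0, 0, 0, 0, 0, 0, 0, 0, 0, 0, 0, 0, 0, 0, 0, 0, 0, 0, 0, 0, 0, 0, 0, 0, 0, 0, 0, 0, 0, 0]' --grip_force 50

```text
t: 2.5
tool_pos: [0.4649, 0.0125, 0.2589]
orientation: [3.11, 0.439, 0.003]
force: [1.2, -0.2, -0.1]
opening: 0.0326
gripper_force: 0.0
```

Call:
drive_tool --moves '[0, 0, 0, 0, 0, 0, 0, 0, 0, 0, 0, 0, 0, 0]' --grip_force 50

```text
t: 2.7
tool_pos: [0.4645, 0.0126, 0.258]
orientation: [3.11, 0.439, 0.001]
force: [1.1, -2.0, 1.1]
opening: 0.0168
gripper_force: 0.8
```

Call:
drive_tool --moves '[0, 0, 0, 0, 0, 0, 0, 0, 0, 0, 0, 0, 0, 0, 0, 0, 0, -15, 0, 0, 0, 0, 0, 0, -30, 0, 0, 0, 0, 0, 0, -30, 0, 0, 0, 0, 0, 0, -25, 0, 0, 0, 0, 0, 0, 0, 0, 0, 0, 0, 0, 0, 0, 0, 0, 0]'

```text
t: 3.5
tool_pos: [0.4644, 0.0126, 0.3574]
orientation: [3.111, 0.439, 0.001]
force: [-0.5, 0.1, -2.7]
opening: 0.0136
gripper_force: 50.0
```

```bash
cat >> h.py <<'E'
def plan(p0,R0,org,yaw,tilt,off=(-.047,0,.258)):
    R1=Rt(yaw,tilt); p1=np.array(org)+Rs(yaw,tilt)@np.array(off); delta(R0,p0,R1,p1); print(p1.round(4)); return R1,p1
def T(x,y,z): return np.r_[tray+x*TX+y*TY,z]
E
python3 - <<'E'
from h import *
from plant import robot
s=robot.read_state();R0=Ro.from_rotvec(s['orientation']).as_matrix();p=s['tool_pos'];print(s['t'],p,s['q'],s['opening'])
print(R0.round(4), 'scoop yaw',np.degrees(np.arctan2(-R0[1,1],-R0[0,1])))
c=robot.read_camera('top');im=c['color'][:,:,::-1]
cv2.imwrite('pics/lift.png',cv2.resize(im[190:300,290:420],None,fx=4,fy=4,interpolation=cv2.INTER_CUBIC))
R1,p1=plan(p,R0,T(-.057,0,.08),100.15,0)
R1,p1=plan(p1,R1,T(-.05,0,.03),100.15,20)
R1,p1=plan(p1,R1,T(-.05,0,.007),100.15,20)
E
```

```text
3.5 [0.46440983 0.01262408 0.35740946] [-8.32765204e-02 -2.17999204e-01  1.91302607e+00  5.31180830e-05
  1.44616932e+00  1.20697931e+00] 0.013614698397146659
[[ 9.609e-01  2.769e-01  4.000e-04]
 [ 2.769e-01 -9.609e-01  0.000e+00]
 [ 4.000e-04  1.000e-04 -1.000e+00]] scoop yaw 106.07340742797662
shift tool mm [191.9   1.7  19.5] turn deg [ 0.   -0.02  5.92]
[0.6493 0.0641 0.338 ]
shift tool mm [  0.  -98.1  49.5] turn deg [-20.  -0.  -0.]
[0.632  0.1607 0.2885]
shift tool mm [ 0.  -7.9 21.6] turn deg [0. 0. 0.]
[0.632  0.1607 0.2655]
```

View pics/lift.png

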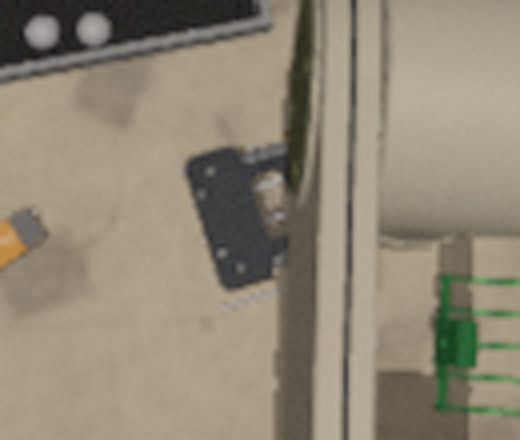

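Call:
drive_tool --moves '[0, 38, 0.3, 0, 0, 0, 0, 0, 38, 0.3, 0, 0, 0, 0, 0, 38, 0.3, 0, 0, 0, 0, 0, 38, 0.3, 0, 0, 0, 0, 0, 39.9, 0.5, 0, 0, 0, 0, 0, 0, 0, 19.5, 0, 0, 5.9, 0, 0, 0, 0, 0, 0, 0, 0, 0, 0, 0, 0, 0, 0]'

```text
t: 4.35
tool_pos: [0.6482, 0.064, 0.3355]
orientation: [-3.128, -0.283, 0.008]
force: [-0.7, -0.0, -1.2]
opening: 0.014
gripper_force: 50.0
```

```bash
python3 - <<'E'
from h import *
from plant import robot
s=robot.read_state();R0=Ro.from_rotvec(s['orientation']).as_matrix();p=s['tool_pos'];print(s['t'],p,s['q'],s['opening'])
c=robot.read_camera('scene')
im=c['color'][:,:,::-1].copy()
r=-R0[:,1]; 
S=R0@S2T.T; o=p-S@np.array([-.047,0,.258])
for y in(-44,-22,0,22,44):
    a,b,d=proj(c,[o+S@np.array([-.045,y/1e3,.00175]),o+S@np.array([0,y/1e3,.00175]),o+S@np.array([.0395,y/1e3,.016])])
    for q in(a,b,d): cv2.circle(im,tuple(int(round(k)) for k in q),0,(0,0,255),-1)
cv2.imwrite('pics/over.png',cv2.resize(im[120:260,230:400],None,fx=4,fy=4,interpolation=cv2.INTER_CUBIC))
R1,p1=plan(p,R0,T(-.05,0,.03),100.15,20)
R1,p1=plan(p1,R1,T(-.05,0,.007),100.15,20)
E
```

```text
4.35 [0.64821164 0.06404946 0.33546328] [ 1.98106116e-02  3.08907953e-01  1.41059521e+00 -1.97174811e-05
  1.42745003e+00  1.41041893e+00] 0.014018123079577774
shift tool mm [  1.7 -97.9  47. ] turn deg [-20.05   0.27   0.23]
[0.632  0.1607 0.2885]
shift tool mm [ 0.  -7.9 21.6] turn deg [0. 0. 0.]
[0.632  0.1607 0.2655]
```

View pics/over.png

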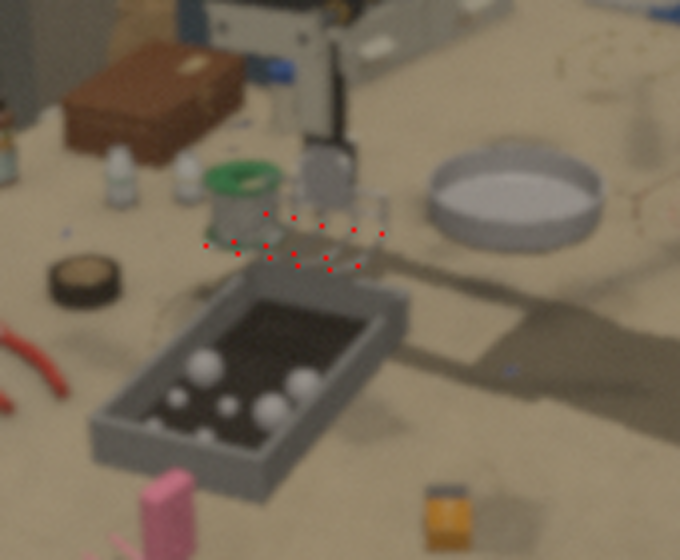

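Call:
drive_tool --moves '[0, 0, 0, 0, -6.7, 0, 0, 0, 0, 0, 0, -6.7, 0, 0, 0, 0, 0, 0, -6.6, 0, 0, 0, 0, -36, 4, 0, 0, 0, 0, 0, -36, 4, 0, 0, 0, 0, 0, -36, 4, 0, 0, 0, 0, 0, 0, 0, 0, 0, 0, 0, 0, 0, 0, 0, 0, 0]'

```text
t: 5.2
tool_pos: [0.6315, 0.1604, 0.2907]
orientation: [2.782, 0.251, 0.044]
force: [-0.3, -1.4, -1.7]
opening: 0.0138
gripper_force: 50.0
```

```bash
python3 - <<'E'
from h import *
from plant import robot
s=robot.read_state();R0=Ro.from_rotvec(s['orientation']).as_matrix();p=s['tool_pos'];print(s['t'],p,s['q'],s['opening'])
c=robot.read_camera('scene')
im=c['color'][:,:,::-1].copy()
cv2.imwrite('pics/tilt.png',cv2.resize(im[160:260,230:350],None,fx=6,fy=6,interpolation=cv2.INTER_CUBIC))
plan(p,R0,T(-.05,0,.03),100.15,20)
R1,p1=plan(p,R0,T(-.05,0,.0065),100.15,20)
plan(p1,R1,T(.067,0,.0065),100.15,20)
E
```

```text
5.2 [0.63150447 0.16041046 0.29067585] [ 0.27024512  0.37280465  1.43795993 -0.35467328  1.3763478   1.7379681 ] 0.013750204254445746
shift tool mm [ 0.6 -0.9  2. ] turn deg [ 0.01 -0.05  0.17]
[0.632  0.1607 0.2885]
shift tool mm [ 0.6 -8.9 24.1] turn deg [ 0.01 -0.05  0.17]
[0.632  0.1607 0.265 ]
shift tool mm [   0.  -109.9  -40. ] turn deg [0. 0. 0.]
[0.6114 0.2758 0.265 ]
```

View pics/tilt.png

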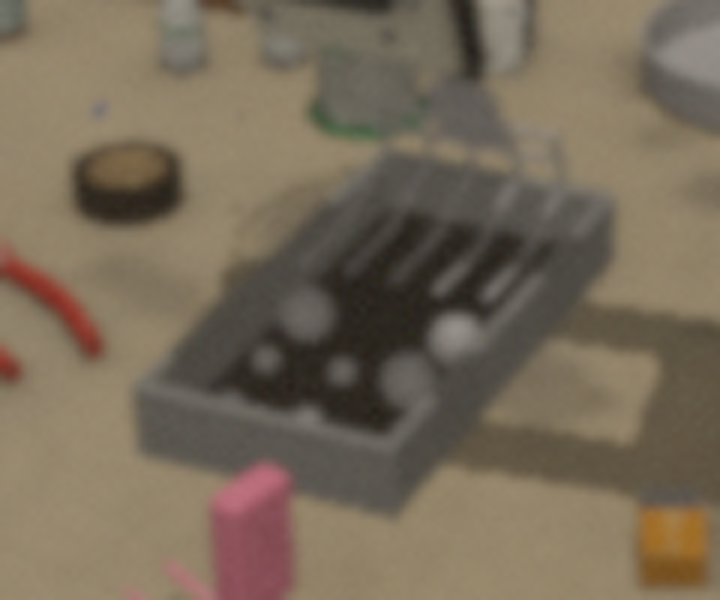

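Call:
drive_tool --moves '[0, 0.6, -1.4, 8, 0, 0, 0, 0, 0, -1.4, 8, 0, 0, 0, 0, 0, -0.7, 4, 0, 0, 0, 0, 0, -0.3, 2, 0, 0, 0, 0, 0, -0.2, 1.5, 0, 0, 0, 0, 0, 0, 0, 0, 0, 0]'

```text
t: 5.85
tool_pos: [0.6335, 0.1557, 0.2664]
orientation: [2.783, 0.247, 0.043]
force: [0.9, -0.4, -2.0]
opening: 0.0134
gripper_force: 50.0
```

Call:
drive_tool --moves '[0, 0, -0.3, 1, 0, 0, 0, 0, 0, 0, 0, 0, 0, 0]'

```text
t: 6.05
tool_pos: [0.6335, 0.1559, 0.2656]
orientation: [2.783, 0.248, 0.044]
force: [-0.1, -0.1, -2.0]
opening: 0.0135
gripper_force: 50.0
```

Call:
drive_tool --moves '[0, 0, -0.3, 1, 0, 0, 0, 0, 0, 0, 0, 0, 0, 0]'

```text
t: 6.25
tool_pos: [0.6334, 0.1558, 0.2644]
orientation: [2.783, 0.248, 0.044]
force: [0.6, -0.3, -1.2]
opening: 0.0138
gripper_force: 50.0
```

Call:
drive_tool --moves '[0, 0, -0.3, 1, 0, 0, 0, 0, 0, 0, 0, 0, 0, 0]'

```text
t: 6.45
tool_pos: [0.6336, 0.1557, 0.2641]
orientation: [2.782, 0.247, 0.044]
force: [-2.1, -0.2, 4.1]
opening: 0.014
gripper_force: 50.0
```

Call:
drive_tool --moves '[0, 0, -0.3, 1, 0, 0, 0, 0, 0, 0, 0, 0, 0, 0]'

```text
t: 6.65
tool_pos: [0.6337, 0.1557, 0.264]
orientation: [2.782, 0.247, 0.045]
force: [-5.2, 0.0, 9.5]
opening: 0.0135
gripper_force: 50.0
```

Call:
drive_tool --moves '[0, 0, 0.3, -1.2, 0, 0, 0, 0, 0, -4.7, -1.7, 0, 0, 0, 0, 0, -9.4, -3.4, 0, 0, 0, 0, 0, -9.4, -3.4, 0, 0, 0, 0, 0, -9.4, -3.4, 0, 0, 0, 0, 0, -9.4, -3.4, 0, 0, 0, 0, 0, -9.4, -3.4, 0, 0, 0, 0, 0, -9.4, -3.4, 0, 0, 0]'

```text
t: 7.45
tool_pos: [0.622, 0.2207, 0.2641]
orientation: [2.782, 0.248, 0.045]
force: [1.0, -5.8, 4.6]
opening: 0.0135
gripper_force: 50.0
```

```bash
python3 - <<'E'
from h import *
from plant import robot
s=robot.read_state();R0=Ro.from_rotvec(s['orientation']).as_matrix();p=s['tool_pos'];print(s['t'],p,s['force'],s['q'])
c=robot.read_camera('scene')
im=c['color'][:,:,::-1].copy()
cv2.imwrite('pics/sw1.png',cv2.resize(im[160:260,230:350],None,fx=6,fy=6,interpolation=cv2.INTER_CUBIC))
S=R0@S2T.T;o=p-S@np.array([-.047,0,.258]);d=o[:2]-tray;print('origin tray',d@TX,d@TY,o[2])
plan(p,R0,T(.067,0,.0063),100.15,20)
E
```

```text
7.45 [0.62197865 0.22070162 0.26407461] [ 0.98857966 -5.75214469  4.60499995] [ 0.36115671  0.43493923  1.40976061 -0.35089269  1.37475113  1.83667017]
origin tray 0.010671188543954097 -0.0009360893930059616 0.005592648426397784
shift tool mm [ -0.6 -52.5 -19.9] turn deg [ 0.04 -0.06  0.03]
[0.6114 0.2758 0.2648]
```

View pics/sw1.png

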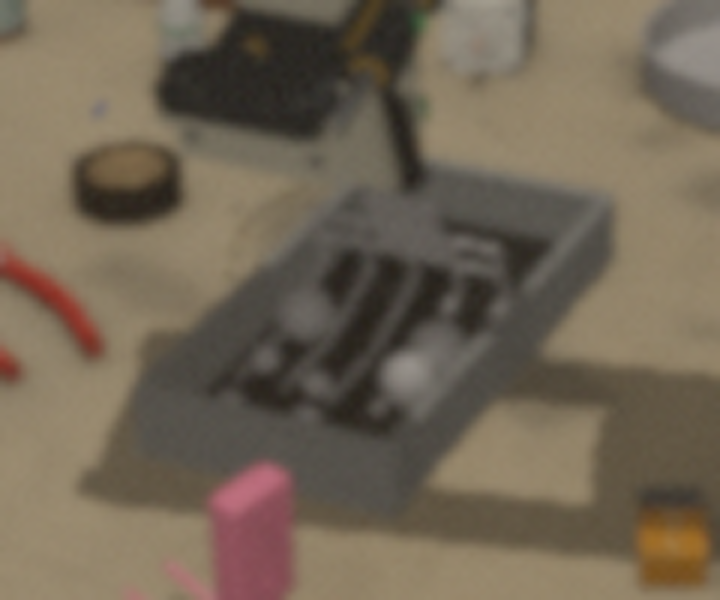

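Call:
drive_tool --moves '[0, -0.3, -5.6, -2.3, 0, 0, 0, 0, -0.3, -5.6, -2, 0, 0, 0, 0, 0, -5.6, -2, 0, 0, 0, 0, 0, -5.6, -2, 0, 0, 0, 0, 0, -5.6, -2, 0, 0, 0, 0, 0, -5.6, -2, 0, 0, 0, 0, 0, -5.6, -2, 0, 0, 0, 0, 0, 0, 0, 0, 0, 0]'

```text
t: 8.3
tool_pos: [0.6138, 0.2618, 0.2641]
orientation: [2.783, 0.248, 0.045]
force: [0.1, -2.3, 7.7]
opening: 0.0136
gripper_force: 50.0
```

Call:
drive_tool --moves '[0, 0, -2.8, -1, 0, 0, 0, 0, 0, -2.8, -1, 0, 0, 0, 0, 0, 0, 0, 0, 0, 0]'

```text
t: 8.6
tool_pos: [0.6129, 0.2672, 0.2641]
orientation: [2.782, 0.248, 0.045]
force: [0.9, -4.0, 7.4]
opening: 0.0137
gripper_force: 50.0
```

```bash
cat > look.py <<'E'
from h import *
from plant import robot
import sys
s=robot.read_state();R0=Ro.from_rotvec(s['orientation']).as_matrix();p=s['tool_pos'];print(s['t'],p,s['force'].round(1) if hasattr(s['force'],'round') else s['force'])
c=robot.read_camera('scene')
im=c['color'][:,:,::-1].copy()
cv2.imwrite('pics/%s.png'%sys.argv[1],cv2.resize(im[160:260,230:350],None,fx=6,fy=6,interpolation=cv2.INTER_CUBIC))
S=R0@S2T.T;o=p-S@np.array([-.047,0,.258]);d=o[:2]-tray;print('origin tray',d@TX,d@TY,o[2])
E
python3 look.py sw2
```

```text
8.6 [0.61291438 0.26718232 0.26405118] [ 0.9 -4.   7.4]
origin tray 0.05809104221015623 -0.00013096450902536788 0.005557305573979543
```

View pics/sw2.png

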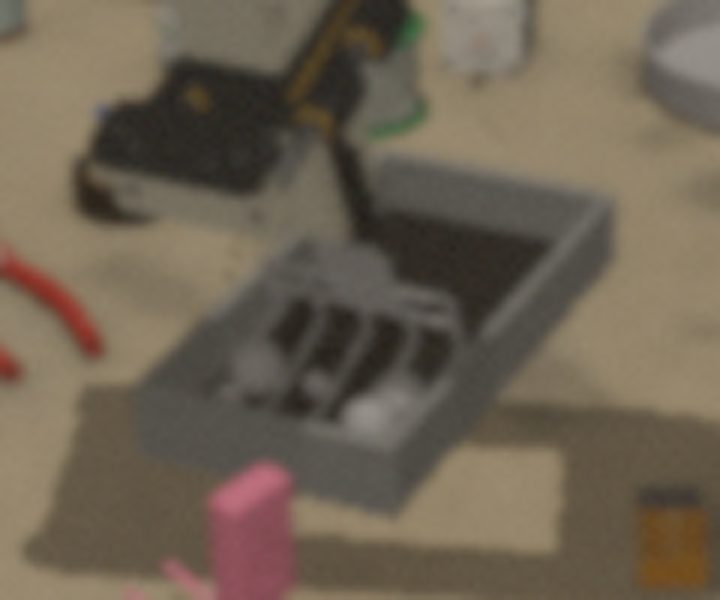

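Call:
drive_tool --moves '[0, 0, -1.9, -0.9, 0, 0, 0, 0, 0, -1.9, -0.7, 0, 0, 0, 0, 0, 0, 0, 0, 0, 0]'

```text
t: 8.95
tool_pos: [0.6122, 0.2712, 0.2641]
orientation: [2.782, 0.248, 0.044]
force: [0.0, -4.3, 6.8]
opening: 0.0137
gripper_force: 50.0
```

Call:
drive_tool --moves '[0, 0, -1.9, -0.7, 0, 0, 0, 0, 0, 0, 0, 0, 0, 0]'

```text
t: 9.15
tool_pos: [0.612, 0.2724, 0.2641]
orientation: [2.78, 0.247, 0.044]
force: [1.7, -7.7, 6.3]
opening: 0.0141
gripper_force: 50.0
```

Call:
drive_tool --moves '[0, 0, -1.9, -0.7, 0, 0, 0, 0, 0, 0, 0, 0, 0, 0]'

```text
t: 9.35
tool_pos: [0.6119, 0.2733, 0.2641]
orientation: [2.778, 0.246, 0.044]
force: [1.6, -12.4, 7.0]
opening: 0.0139
gripper_force: 50.0
```

Call:
drive_tool --moves '[0, 0, 0.9, 0.3, 0, 0, 0, 0, 0, 9.3, 0.9, 2, 0, 0, 0, 0, 9.3, 0.9, 2, 0, 0, 0, 0, 9.2, 0.8, 2, 0, 0, 0, 0, 9.2, 0.8, 2, 0, 0, 0, 0, 9.2, 0.8, 2, 0, 0, 0, 0, 9.2, 0.8, 2, 0, 0, 0, 0, 9.1, 0.8, 2, 0, 0]'

```text
t: 10.15
tool_pos: [0.6218, 0.2104, 0.2707]
orientation: [3.025, 0.27, 0.006]
force: [0.6, -3.7, -7.2]
opening: 0.0139
gripper_force: 50.0
```

Call:
drive_tool --moves '[0, 0, 9.1, 0.8, 2, 0, 0, 0, 0, 9, 0.8, 2, 0, 0, 0, 0, 9, 0.8, 2, 0, 0, 0, 0, 0, 0, 0, 0, 0, 0, 0, 0, 0, 0, 0, 0]'

```text
t: 10.65
tool_pos: [0.6272, 0.1846, 0.2721]
orientation: [3.129, 0.278, -0.003]
force: [-0.3, 0.4, -2.7]
opening: 0.0137
gripper_force: 50.0
```

```bash
python3 look.py up1
```

```text
10.65 [0.62722061 0.18462563 0.27208753] [-0.3  0.4 -2.7]
origin tray 0.0655212370075706 0.00103299120869128 0.014090441334697612
```

View pics/up1.png

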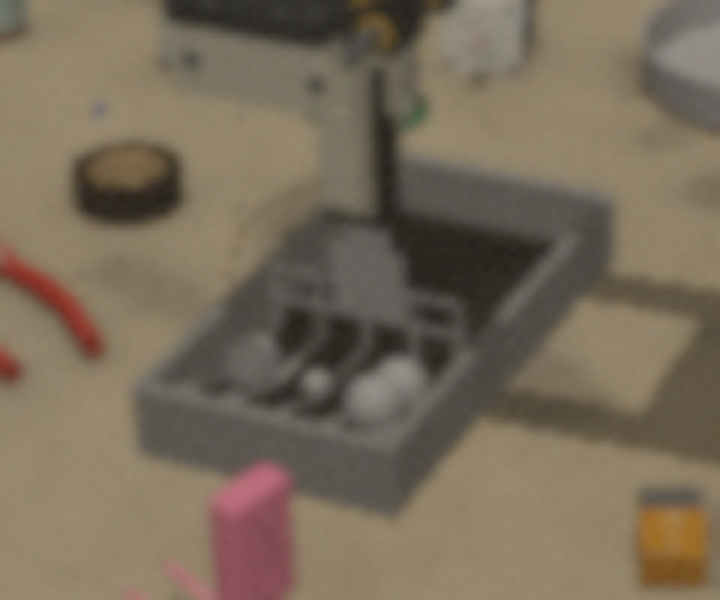

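Call:
drive_tool --moves '[0, 0, 1, -2, 0, 0, 0, 0, 0, 1, -4, 0, 0, 0, 0, 0, 1, -6, 0, 0, 0, 0, 0, 1, -7, 0, 0, 0, 0, 0, 1, -8, 0, 0, 0, 0, 0, 0, -8, 0, 0, 0, 0, 0, 0, -6, 0, 0, 0, 0, 0, 0, -3, 0, 0, 0]'

```text
t: 11.5
tool_pos: [0.6289, 0.1791, 0.3186]
orientation: [-3.129, -0.278, -0.002]
force: [0.2, 0.4, -3.1]
opening: 0.0138
gripper_force: 50.0
```

Call:
drive_tool --moves '[0, 0, 0, -2, 0, 0, 0, 0, 0, 0, 0, 0, 0, 0, 0, 0, 0, 0, 0, 0, 0, 0, 0, 0, 0, 0, 0, 0]'

```text
t: 11.9
tool_pos: [0.6285, 0.1791, 0.3187]
orientation: [3.129, 0.279, -0.001]
force: [0.5, -0.1, -2.8]
opening: 0.0139
gripper_force: 50.0
```

```bash
python3 look.py up2
```

```text
11.9 [0.62850801 0.17906338 0.31871903] [ 0.5 -0.1 -2.8]
origin tray 0.05980544775792146 0.0004623938208408007 0.060719040014732883
```

View pics/up2.png

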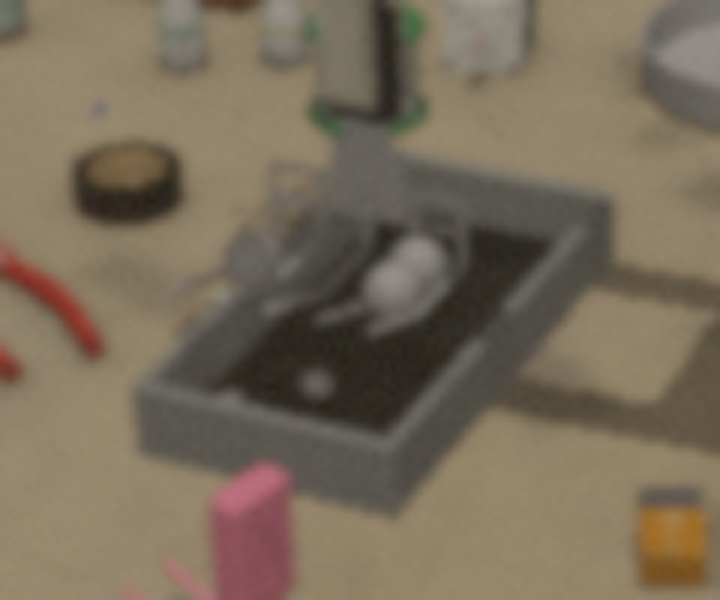

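```bash
python3 - <<'E'
from h import *
from plant import robot
s=robot.read_state();R0=Ro.from_rotvec(s['orientation']).as_matrix();p=s['tool_pos']
d=np.r_[TX,0]
R1,p1=plan(p,R0,np.r_[dish,.085]-.05*d,100.15,0)
plan(p1,R1,np.r_[dish,.046]-.05*d,100.15,0)
E
```

```text
shift tool mm [-64.7 426.  -24.2] turn deg [-0.    0.04  0.02]
[ 0.6401 -0.2517  0.343 ]
shift tool mm [ 0.  0. 39.] turn deg [0. 0. 0.]
[ 0.6401 -0.2517  0.304 ]
```

Call:
drive_tool --moves '[0, 0, 0, -6, 0, 0, 0, 0, -0.6, 4, -9, 0, 0, 0, 0, -1.2, 8, -9, 0, 0, 0, 0, -1.8, 12, 0, 0, 0, 0, 0, -2.4, 16, 0, 0, 0, 0, 0, -3, 20, 0, 0, 0, 0, 0, -3, 20, 0, 0, 0, 0, 0, -3, 20, 0, 0, 0, 0]'

```text
t: 12.75
tool_pos: [0.6313, 0.0758, 0.3427]
orientation: [3.129, 0.277, -0.001]
force: [0.6, 0.4, -3.4]
opening: 0.0139
gripper_force: 50.0
```

Call:
drive_tool --moves '[0, -3, 20, 0, 0, 0, 0, 0, -3, 20, 0, 0, 0, 0, 0, -3, 20, 0, 0, 0, 0, 0, -3, 20, 0, 0, 0, 0, 0, -3, 20, 0, 0, 0, 0, 0, -3, 20, 0, 0, 0, 0, 0, -3, 20, 0, 0, 0, 0, 0, -3, 20, 0, 0, 0, 0]'

```text
t: 13.55
tool_pos: [0.6355, -0.086, 0.3427]
orientation: [3.129, 0.277, -0.001]
force: [-0.0, 0.5, -3.1]
opening: 0.0138
gripper_force: 50.0
```

Call:
drive_tool --moves '[0, -3, 20, 0, 0, 0, 0, 0, -3, 20, 0, 0, 0, 0, 0, -3, 20, 0, 0, 0, 0, 0, -3, 20, 0, 0, 0, 0, 0, -3, 20, 0, 0, 0, 0, 0, -2.5, 16, 0, 0, 0, 0, 0, -2, 12, 0, 0, 0, 0, 0, -2, 8, 0, 0, 0, 0]'

```text
t: 14.35
tool_pos: [0.639, -0.2226, 0.3431]
orientation: [-3.129, -0.278, 0.0]
force: [0.8, 0.4, -3.6]
opening: 0.0137
gripper_force: 50.0
```

Call:
drive_tool --moves '[0, -1, 4, 0, 0, 0, 0, 0, -1, 4, 0, 0, 0, 0, 0, 0, 0, 0, 0, 0, 0, 0, 0, 0, 0, 0, 0, 0]'

```text
t: 14.75
tool_pos: [0.6386, -0.2291, 0.3433]
orientation: [-3.129, -0.279, -0.0]
force: [-0.6, 0.0, -3.4]
opening: 0.0137
gripper_force: 50.0
```

```bash
cat > small.py <<'E'
from h import *
from plant import robot
s=robot.read_state();R0=Ro.from_rotvec(s['orientation']).as_matrix();p=s['tool_pos'];print(s['t'],p)
d=np.r_[TX,0]
R1,p1=plan(p,R0,np.r_[dish,.046]-.05*d,100.15,0)
def blobs(c,centre,hx,hy,z,thr):
    cor=[np.r_[centre+a*TX+b*TY,z] for a,b in((-hx,-hy),(-hx,hy),(hx,hy),(hx,-hy))]
    m=np.zeros(c['depth'].shape,np.uint8);cv2.fillConvexPoly(m,proj(c,cor).round().astype(np.int32),255)
    g=cv2.cvtColor(c['color'],cv2.COLOR_RGB2GRAY); b=((g>thr)&(m>0)).astype(np.uint8)
    n,_,st,ce=cv2.connectedComponentsWithStats(b)
    for i in range(1,n):
        X=ray(c,ce[i],z)[0,:2]-centre; print('  area',st[i,4],'loc mm',(X@TX*1e3).round(),(X@TY*1e3).round())
for n in('top','scene'):
    c=robot.read_camera(n); np.savez('pics/last_%s.npz'%n,**{k:c[k] for k in('color','depth','mtx','R','t')}); print(n); blobs(c,tray,.108,.052,.012,80)
E
python3 small.py
```

```text
14.75 [ 0.63858785 -0.22909121  0.34325651]
shift tool mm [-2.5 22.5 39.3] turn deg [-0.01 -0.    0.05]
[ 0.6401 -0.2517  0.304 ]
top
  area 1 loc mm 22.0 -53.0
  area 1 loc mm 37.0 -53.0
  area 1 loc mm 84.0 -53.0
  area 1 loc mm 98.0 -53.0
  area 31 loc mm 85.0 -33.0
  area 16 loc mm 52.0 -9.0
  area 1 loc mm -110.0 22.0
  area 16 loc mm 99.0 9.0
  area 1 loc mm 109.0 8.0
  area 154 loc mm 3.0 51.0
  area 1 loc mm 109.0 26.0
  area 1 loc mm 109.0 44.0
scene
  area 2 loc mm -108.0 -48.0
  area 3 loc mm -108.0 -34.0
  area 2 loc mm -109.0 -17.0
  area 3 loc mm -108.0 -3.0
  area 2 loc mm -108.0 11.0
  area 2 loc mm -108.0 26.0
  area 508 loc mm 59.0 13.0
  area 21 loc mm 50.0 -9.0
```

Call:
drive_tool --moves '[0, -0.5, 4.5, 6, 0, 0, 0, 0, -0.5, 6, 9, 0, 0, 0, 0, -0.5, 6, 10, 0, 0, 0, 0, -0.5, 4, 8, 0, 0, 0, 0, -0.5, 2, 6.3, 0, 0, 0, 0, 0, 0, 0, 0, 0, 0, 0, 0, 0, 0, 0, 0, 0]'

```text
t: 15.55
tool_pos: [0.64, -0.2522, 0.3037]
orientation: [-3.129, -0.278, 0.001]
force: [0.2, -0.2, -2.6]
opening: 0.0137
gripper_force: 50.0
```

Call:
drive_tool --moves '[0, 0, -18.1, -2.6, -4, 0, 0, 0, 0, -18.1, -2.6, -4, 0, 0, 0, 0, -18.1, -2.6, -4, 0, 0, 0, 0, -18.1, -2.6, -4, 0, 0, 0, 0, -18.1, -2.6, -4, 0, 0, 0, 0, -9, -1.3, -2, 0, 0, 0, 0, -9, -1.3, -2, 0, 0]'

```text
t: 16.25
tool_pos: [0.6209, -0.1439, 0.3012]
orientation: [2.712, 0.242, 0.054]
force: [-0.0, -0.9, -3.6]
opening: 0.0136
gripper_force: 50.0
```

Call:
drive_tool --moves '[0, 0, -9, -1.3, -2, 0, 0, 0, 0, -9, -1.3, -2, 0, 0, 0, 0, -9, -1.3, -2, 0, 0, 0, 0, -9, -1.3, -2, 0, 0, 0, 0, -9, -1.3, -2, 0, 0, 0, 0, -9, -1.3, -2, 0, 0, 0, 0, -9, -1.3, -2, 0, 0, 0, 0, -9, -1.3, -2, 0, 0]'

```text
t: 17.05
tool_pos: [0.6094, -0.0787, 0.2734]
orientation: [2.434, 0.216, 0.083]
force: [0.2, -0.0, -1.9]
opening: 0.0137
gripper_force: 50.0
```

Call:
drive_tool --moves '[0, 0, -9, -1.3, -2, 0, 0, 0, 0, -9, -1.3, -2, 0, 0, 0, 0, 0, 0, 0, 0, 0, 0, 0, 0, 0, 0, 0, 0, 0, 0, 0, 0, 0, 0, 0, 0, 0, 0, 0, 0, 0, 0]'

```text
t: 17.65
tool_pos: [0.6066, -0.0648, 0.2631]
orientation: [2.366, 0.209, 0.086]
force: [-0.0, -0.4, -1.5]
opening: 0.0142
gripper_force: 50.0
```

```bash
cat > dishv.py <<'E'
from h import *
from plant import robot
s=robot.read_state();R0=Ro.from_rotvec(s['orientation']).as_matrix();p=s['tool_pos'];print(s['t'],p,s['force'],s['q'])
S=R0@S2T.T;o=p-S@np.array([-.047,0,.258]);d=o[:2]-dish;print('origin dish',d@TX,d@TY,o[2],np.degrees(np.arccos(S[2,2])))
for n in('top','scene'):
    c=robot.read_camera(n); a=np.linspace(0,2*np.pi,60)
    m=np.zeros(c['depth'].shape,np.uint8); P=np.c_[dish[0]+.062*np.cos(a),dish[1]+.062*np.sin(a),a*0+.006]
    cv2.fillPoly(m,[proj(c,P).round().astype(np.int32)],255)
    v,u=np.nonzero(m&(c['depth']>0)); k=np.c_[u,v,u*0+1]@np.linalg.inv(c['mtx']).T*c['depth'][v,u][:,None]; X=(k-c['t'])@c['R']
    print(n,'depth z hist',np.histogram(X[:,2],[-.01,.003,.008,.014,.02,.026,.032,.05,.1,.5])[0])
    b=np.zeros_like(m); sel=(X[:,2]>.012)&(X[:,2]<.033); b[v[sel],u[sel]]=1
    N,_,st,ce=cv2.connectedComponentsWithStats(b)
    for i in range(1,N):
        if st[i,4]>5:
            Y=ray(c,ce[i],.016)[0,:2]-dish; print('  blob',st[i,4],ce[i].round(),(Y*1e3).round())
E
python3 dishv.py
```

```text
17.65 [ 0.60660791 -0.06475449  0.26310975] [-0.01840317 -0.37493262 -1.48367779] [ 0.025386    0.27190447  1.70011631 -0.83524119  1.18269563  1.75777537]
origin dish -0.05243867088060339 -0.000247141414056901 0.04482391623016688 43.98136433637868
top depth z hist [236 205   4  15  65  32  27   0 888]
  blob 57 [427. 197.] [-33.  -2.]
  blob 48 [416. 200.] [-42.  30.]
scene depth z hist [168 103  74  85 107  53   0   0   0]
  blob 271 [359. 175.] [-21.  31.]
```

Call:
drive_tool --moves '[0, 0, 8, -8, 0, 0, 0, 0, 0, 13, -13.5, 0, 0, 0, 0, 0, 13, -13.5, 0, 0, 0, 0, 0, 17.9, 3.9, 4, 0, 0, 0, 0, 26.6, 6.4, 6, 0, 0, 0, 0, 26.6, 6.4, 6, 0, 0, 0, 0, 26.6, 6.4, 6, 0, 0, 0, 0, 26.6, 6.4, 6, 0, 0]'

```text
t: 18.55
tool_pos: [0.628, -0.1827, 0.3577]
orientation: [2.854, 0.256, 0.043]
force: [0.1, 0.4, -2.0]
opening: 0.0131
gripper_force: 50.0
```

Call:
drive_tool --moves '[0, 0, 26.6, 6.4, 6, 0, 0, 0, 0, 26.6, 6.4, 6, 0, 0, 0, 0, 17.9, 3.9, 4, 0, 0, 0, 0, 0, 0, 0, 0, 0, 0, 0, 0, 0, 0, 0, 0]'

```text
t: 19.05
tool_pos: [0.6403, -0.2539, 0.3515]
orientation: [3.127, 0.278, 0.002]
force: [-0.8, 0.2, -1.9]
opening: 0.0136
gripper_force: 50.0
```

```bash
python3 dishv.py; python3 - <<'E'
from h import *
from plant import robot
s=robot.read_state();R0=Ro.from_rotvec(s['orientation']).as_matrix();p=s['tool_pos']
delta(R0,p,Rt(100.15,0),[.46,.012,.258])
E
```

```text
19.05 [ 0.6402622  -0.25385016  0.35145303] [-0.83289359  0.21039408 -1.85753571] [-4.51471791e-01  3.94441941e-01  1.27545054e+00 -1.44808980e-03
  1.46944863e+00  9.42441232e-01]
origin dish -0.052806345815389955 -4.06964692329111e-05 0.09333696296982691 0.15315682753379245
top depth z hist [660 563  11  38 107  69   2   0  19]
  blob 53 [409. 177.] [24. 48.]
  blob 107 [412. 198.] [-35.  41.]
  blob 57 [427. 197.] [-33.  -2.]
scene depth z hist [164 115  67  92 103  51   0   0   0]
  blob 271 [359. 175.] [-21.  31.]
shift tool mm [-130.5 -292.4   92.6] turn deg [ 0.11 -0.04  0.11]
```

Call:
drive_tool --moves '[0, -16.3, -36.5, 0, 0, 0, 0, 0, -16.3, -36.5, 0, 0, 0, 0, 0, -16.3, -36.5, 0, 0, 0, 0, 0, -16.3, -36.5, 0, 0, 0, 0, 0, -16.3, -36.5, 0, 0, 0, 0, 0, -16.3, -36.5, 0, 0, 0, 0, 0, -16.3, -36.5, 0, 0, 0, 0, 0, -16.3, -36.5, 0, 0, 0, 0]'

```text
t: 19.95
tool_pos: [0.4587, 0.0133, 0.3506]
orientation: [3.128, 0.282, 0.003]
force: [0.3, 0.8, -1.9]
opening: 0.0135
gripper_force: 50.0
```

Call:
drive_tool --moves '[0, 0, 0, 30, 0, 0, 0, 0, 0, 0, 30, 0, 0, 0, 0, 0, 0, 18, 0, 0, 0, 0, 0, 0, 8, 0, 0, 0, 0, 0, 0, 3, 0, 0, 0, 0, 0, 0, 0, 0, 0, 0]'

```text
t: 20.55
tool_pos: [0.4605, 0.0113, 0.2619]
orientation: [3.129, 0.28, 0.002]
force: [0.4, 0.4, -1.7]
opening: 0.0139
gripper_force: 50.0
```

```bash
python3 dishv.py; python3 - <<'E'
from h import *
from plant import robot
s=robot.read_state();R0=Ro.from_rotvec(s['orientation']).as_matrix();p=s['tool_pos']
delta(R0,p,Rt(100.15,0),[.46,.012,.258])
c=robot.read_camera('top'); X,u,v=cloud(c,395,460,155,215); m=(X[:,2]>.024)&(X[:,2]<.04)
print(cv2.minAreaRect((X[m][:,:2]*1e3).astype(np.float32)))
E
```

```text
20.55 [0.46046354 0.01130364 0.2618544 ] [ 0.35322571  0.35918282 -1.69957685] [-8.67302809e-02 -1.33801377e-01  2.02091582e+00 -2.90209355e-04
  1.25338014e+00  1.30566069e+00]
origin dish 0.24038267536381855 0.1302825119016159 0.0038285279780202464 0.06486852937437548
top depth z hist [562 509   6  30  90  42   1   0 230]
  blob 54 [408. 177.] [24. 48.]
  blob 25 [405. 191.] [-16.  61.]
  blob 49 [427. 196.] [-31.  -1.]
  blob 35 [414. 196.] [-32.  36.]
scene depth z hist [101 100  66  82  84  50   0   0 105]
  blob 242 [357. 175.] [-18.  36.]
shift tool mm [-0.7 -1.2  4.5] turn deg [ 0.04 -0.12  0.04]
((635.7263793945312, -158.34506225585938), (137.6481170654297, 112.63045501708984), 83.26985931396484)
```

Call:
drive_tool --moves '[0, 0, 0, 2, 0, 0, 0, 0, 0, 0, 1, 0, 0, 0, 0, 0, 0, 0, 0, 0, 0]'

```text
t: 21.0
tool_pos: [0.4603, 0.0108, 0.2581]
orientation: [3.129, 0.278, -0.0]
force: [0.8, -0.2, -1.5]
opening: 0.0137
gripper_force: 50.0
```

Call:
drive_tool --moves '[0, 0, 0, 1, 0, 0, 0, 0, 0, 0, 0, 0, 0, 0]'

```text
t: 21.2
tool_pos: [0.4604, 0.0108, 0.2574]
orientation: [3.129, 0.278, 0.0]
force: [-0.7, -1.0, 1.1]
opening: 0.0136
gripper_force: 50.0
```

Contact with the bench; release and lift clear.

Call:
drive_tool --moves '[17, 0, 0, 0.3, 0, 0, 0, 25, 0, 0, 0, 0, 0, 0, 45, 0, 0, 0, 0, 0, 0, 60, 0, 0, 0, 0, 0, 0, 60, 0, 0, 0, 0, 0, 0, 60, 0, 0, 0, 0, 0, 0, 60, 0, 0, -10, 0, 0, 0, 60, 0, 0, -30, 0, 0, 0]'

```text
t: 22.0
tool_pos: [0.4589, 0.011, 0.2949]
orientation: [-3.128, -0.278, 0.009]
force: [0.0, 0.3, 0.3]
opening: 0.0597
gripper_force: 0.0
```

Call:
drive_tool --moves '[60, 0, 0, -50, 0, 0, 0, 60, 0, 0, -50, 0, 0, 0, 60, 0, 0, -10, 0, 0, 0, 60, 0, 40, 0, 0, 0, 0, 60, 0, 50, 0, 0, 0, 0, 60, 0, 50, 0, 0, 0, 0, 60, 0, 50, 0, 0, 0, 0, 60, 0, 0, 0, 0, 0, 0]'

```text
t: 22.8
tool_pos: [0.4937, -0.1811, 0.4066]
orientation: [3.128, 0.27, -0.001]
force: [-1.2, 0.8, -0.6]
opening: 0.0601
gripper_force: 0.0
```

```bash
python3 dishv.py; python3 - <<'E'
from h import *
from plant import robot
c=robot.read_camera('scene')
for n in('top','scene'):
    c=robot.read_camera(n)
    u,v=proj(c,[.46,.012,.11])[0].round().astype(int)
    X,_,_=cloud(c,u-20,u+20,v-20,v+20); m=(X[:,2]>.105)&(X[:,2]<.13)
    if m.sum(): print(n,m.sum(),X[m].mean(0),X[m][:,2].max(),cv2.minAreaRect((X[m][:,:2]*1e3).astype(np.float32)))
E
```

```text
22.8 [ 0.49373894 -0.18107559  0.40663206] [-1.19421052  0.75920724 -0.55235336] [-0.44836987 -0.07156663  1.69069832 -0.00179334  1.52221874  0.9500906 ]
origin dish 0.04488102974711055 0.13161953603194979 0.14855738150902575 0.1035642989174222
top depth z hist [664 578   6  41 109  67   1   0   1]
  blob 55 [409. 177.] [24. 48.]
  blob 105 [412. 198.] [-35.  41.]
  blob 58 [427. 197.] [-33.  -1.]
scene depth z hist [152 127  64  89 101  53   0   0   4]
  blob 261 [359. 175.] [-21.  31.]
top 65 [0.45949515 0.01352485 0.11017263] 0.11424390319626569 ((459.53997802734375, 12.9432373046875), (28.799854278564453, 13.532657623291016), 8.926512718200684)
scene 45 [0.45617878 0.01315174 0.10887667] 0.11274236599449938 ((457.7618713378906, 11.494399070739746), (28.73981285095215, 16.46963119506836), 16.76064109802246)
```

```bash
python3 -c "
from plant import robot
print(robot.close_job())"
```

```text
the job is handed in; nothing more can be done
None
```

I handed the job in at about 23 s of the 64 s allowed: by the last camera readings all three large balls are at rest in the dish and the scoop is standing upright on the bench with the gripper clear; all four small balls were in the tray when last checked, just before the pour, and hand-in returned no verdict.

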